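# Fit a sanding sleeve on its arbor and hold the arbor up, tipped half over

### The job

On the frame restorer's bench, slip the taller of the two loose sanding sleeves over the steel arbor standing in the wooden block, right down onto its collar, while the arbor still stands in the block. Then draw the arbor with its sleeve out of the block by its bare top, tip it about 45 degrees (foot still lower than the top, sleeve still against the collar) and hold it still with its foot more than 15 cm above the bench. Finish while holding it there, do not put it down or let go, and leave everything else where it is.

Things in the scene. Friction and masses are not known exactly. Their poses are not given: they have to be found in the camera images.
- block: fixed wooden holder block, 75 x 210 x 60 mm high, on the bench; origin at the centre of its underside, y along its length. Two blind holes 45 mm deep, 16 mm across, in its top at y = -60 and +60 mm: the arbor stands in one, the knob punch in the other
- arbor: loose steel sanding arbor, 124 mm long, 0.13 to 0.25 kg, upright in one hole of the block; origin at the centre of its foot, z along its axis to the top. From the foot: stub 14 mm thick, 40 mm long (in the hole, 1 mm play all round), round collar 36 mm across, 8 mm thick, resting on the block; then plain shaft 20 mm thick from 48 to 116 mm, tapering to 10 mm at 124 mm
- shaft_top (a point): centre of the arbor's top end, 124 mm along its axis from the foot, 144 mm above the bench while it stands (the foot is then 20 mm above the bench). With the tall sleeve on, the top 40 mm of shaft stay bare: grip there, firmly, so that it does not turn in the fingers
- seat (a point): point on the arbor's axis 66 mm from the foot: where the middle of the tall sleeve lies when it is fully down on the collar
- sleeve: the taller loose sanding sleeve: red-brown ring standing on end on the bench, 46 mm outside, 24 mm bore (2 mm clearance all round on the shaft), 36 mm tall, 35 to 70 g; origin at the centre of its underside, z along its axis; either end may go down
- sleeve_mid (a point): centre of the taller sleeve, on its axis at half height. Once on the shaft the sleeve slides down freely by itself, so it may be let go 10 to 20 mm above the collar, before the shaft's top, standing up between the fingers, nears the gripper's body
- short_sleeve: the shorter sleeve, a bystander: same look, 46 mm outside and 24 mm bore, but only 18 mm tall; origin at the centre of its underside
- knob_punch: punch with a mushroom-shaped dark wooden knob, a bystander standing in the block's other hole; its knob ends 110 mm above the bench, 38 mm across; origin at its foot, 20 mm above the bench
- tape: roll of paper tape lying flat, 96 mm across, 24 mm high, a bystander; origin at the centre of its underside
- cork_block: cork sanding block 55 x 100 x 28 mm, a bystander; origin at the centre of its underside
- screwdriver: screwdriver lying on the bench, a bystander; about 0.2 m long, 26 mm high at the handle; origin at mid-length, underside
- brush: flat brush lying on the bench, a bystander; about 0.2 m long, under 30 mm high; origin at mid-length, underside
- jar: amber glass jar with a lid, 64 mm across, 85 mm tall, a bystander; origin at the centre of its underside

How it is judged:
On the way, in this order (a step that is already met when the one before it is completed fails the run):
1. the taller sleeve is fully down on the collar of the arbor, which still stands in the block (distance between sleeve_mid and seat below 0.006 m and height (world z) of arbor below 0.03 m and angle between arbor's own z axis and vertical below 0.2 rad and horizontal distance between arbor and block below 0.075 m), for 0.2 s.
2. the arbor, sleeve on, is drawn clear of the block (distance between sleeve_mid and seat below 0.006 m and height (world z) of arbor above 0.065 m and contact force between the fingers and arbor above 1 N), for 0.1 s.
At the end, for the whole second after the job is handed in: For the last second the fingers hold the arbor still, its foot more than 150 mm above the bench and clear of the block, its axis tipped 33 to 57 degrees from vertical with the foot lower, and the tall sleeve's middle within 6 mm of its seat against the collar (distance between sleeve_mid and seat below 0.006 m and height (world z) of arbor above 0.15 m and angle between arbor's own z axis and vertical between 0.57 and 1 rad and contact force between the fingers and arbor above 1 N and contact force between arbor and block below 0.1 N and linear speed of arbor below 0.03 m/s and angular speed of arbor below 0.2 rad/s); the arm keeps its last pose, push and grip.
It fails at once if a bystander (short sleeve, punch, tape, cork block, screwdriver, brush or jar) is moved more than 30 mm (distance of any of short_sleeve, knob_punch, tape, cork_block, screwdriver, brush, jar from where it was at the start of the episode above 0.03 m).
It also fails if it takes over 58 s, if anything falls off the work surface, if the arm or the gripper's body presses on something with over 40 N, if the wrist force passes 120 N, or if a joint passes its speed limit or range.

### The arm

A 7-joint arm with a two-finger parallel gripper is mounted at the origin on the work surface. World frame = base frame: x ahead of the robot, y to its left, z up, the work surface at z = 0. Lengths are in m, angles in rad, forces in N, time in s.
With the tool pointing down it reaches from about 0.35 to 0.9 m from the base axis. Payload 19.9 kg.
Tool frame: the origin (TCP) lies midway between the tips of the shut fingers; the grasp point (between the pads) lies 19 mm behind it; z points along the fingers, y is the direction in which the jaws open and shut (so a half turn about z gives the same grasp; the last joint's range is limited). The gripper opens to 94 mm and grips with 3 to 60 N. Pads are 16 mm wide; open, the fingers measure 119 mm over their backs; the gripper's body (75 mm by 177 mm) begins 78 mm behind the grasp point.
Start: joints at [-1.385, 0.417, -0.01, 1.614, 0.005, 1.111, -0.053], TCP at [0.141, 0.609, 0.183] pointing down, gripper open.
Joint ranges: [-2.81, 2.81], [-0.39, 2.02], [-1.27, 1.25], [0.06, 2.57], [-1.19, 4.33], [0.19, 2], [-2.82, 2.82]. Speed limits (rad/s): [1.89, 1.89, 2.39, 2.39, 3.01, 3.01, 3.01].

### API

Orientations are given as a rotation vector (axis times angle).
In Python, from cell import * gives the robot as it stands.
- The arm moves only by the shell command python3 -m inch 'ROWS' [FORCE]. ROWS is JSON, a list of rows, each a list of 3 entries, a list of its own where there are three numbers: the shift along the world's x, y, z in cm, then the turn, a rotation vector about the world's x, y, z in degrees, then the opening, from -1 (shut) to 1 (fully open), so that 0 is half open. In form: [[[dx, dy, dz], [wx, wy, wz], claw], ...]. A call has 1 to 5 rows; each row shifts and turns the pose as measured when the row begins; what a row does not reach is not made up. A row lasts 1/12 s, in which the tool goes at most 41.7 mm and 7.16 degrees, less where a joint would pass 70% of its speed; a pose out of reach is approached as far as the arm can. A call is refused whole if a number of a shift passes 4.17 or a number of a turn 7.16, either way. A call with a gripper value outside its range is refused whole. The fingers move at their own pace and stop on an object; FORCE is the grip in N (left out, the last holds). Time passes only in rows, so rows that do not move let the fingers close. It gives the time, the measured TCP pose, the force and the opening at its end, in the units of the state.
- observe(): the state, without advancing time (a new reading comes with each control period).
- snapshot(name): name is "side" or "top" or "wrist"; returns a dict with "image" (384x512x3 uint8, blue, green, red), "fx", "fy", "cx", "cy" (pixels), "camera_from_world" (4x4, takes a point from world to camera coordinates); the wrist camera has in their place "mount" (4x4, takes a point from camera to tool coordinates, whose origin is the TCP and whose axes are the flange's). Camera axes: x right, y down, z forward; pixel columns grow to the right and rows downward; lengths in m; the calibration is good to about 2 mm. A picture is of the moment at which its call begins: read the wrist's pose just before it. There is no depth.
- finish_job(): hands the job in, once; it reports no verdict.
The state is a dict: "time": time; "joint_pos": joint angles; "qvel": joint speeds; "joint_torque": joint torques, N m; "tcp_pos": TCP position; "eef_rot": TCP orientation; "force": force on the tool from outside, world axes, zero at the start; "wrist_torque": the same for the moment, N m; "finger_gap": opening from 0.0 (shut) to 1.0 (fully open).
Only numpy, scipy, OpenCV 4.12 (cv2) and the standard library are available. Lean on these libraries where they do the work, as an engineer would, in place of code of your own. Each camera call takes 0.05 s, during which the arm holds its last target. There are 200 camera calls.

## Working session

There is one attempt and no reset: what is moved stays moved. The work goes in short steps, Python scripts to look and compute and a shell command to move; the robot and the scene stay as the last step left them, time stands still between calls to the robot, and variables do not carry over. Pictures are saved under pics/ and viewed, about 8 in all and at most 12, crops included, and the job is handed in when it is done.

```bash
ls; mkdir -p pics; python3 - <<'E'
from cell import *
import cv2,numpy as np
s=observe();print({k:np.round(v,3).tolist() for k,v in s.items()})
for n in("top","side"):
    d=snapshot(n);cv2.imwrite(f"pics/{n}0.png",d["image"])
    np.savez(f"{n}0.npz",**d)
    print(n,d["fx"],d["fy"],d["cx"],d["cy"],np.round(d["camera_from_world"],4).tolist())
im=[cv2.imread(f"pics/{n}0.png") for n in("top","side")]
E
```

```text
pics
{'time': 0.0, 'joint_pos': [-1.386, 0.418, -0.01, 1.614, 0.005, 1.111, -0.053], 'qvel': [0.001, -0.0, -0.001, 0.0, -0.0, -0.001, 0.001], 'joint_torque': [-0.001, -85.126, 0.638, -42.598, -0.049, 0.019, 0.0], 'tcp_pos': [0.14, 0.609, 0.183], 'eef_rot': [-0.356, -3.121, 0.002], 'force': [-0.155, 1.215, -0.106], 'wrist_torque': [0.007, 0.028, -0.023], 'finger_gap': 1.0}
top 388.06284010100177 388.06284010100177 260.36413838945225 187.81205031128914 [[-0.0156, -0.9999, 0.0025, 0.047], [-0.9854, 0.015, -0.1695, 0.5283], [0.1695, -0.0051, -0.9855, 1.0814], [0.0, 0.0, 0.0, 1.0]]
side 397.7325365543204 397.7325365543204 252.56282440855028 181.3239347532982 [[0.8527, -0.5224, -0.0069, -0.4269], [-0.2566, -0.4073, -0.8765, 0.2556], [0.4551, 0.7491, -0.4814, 0.8832], [0.0, 0.0, 0.0, 1.0]]
```

View pics/top0.png

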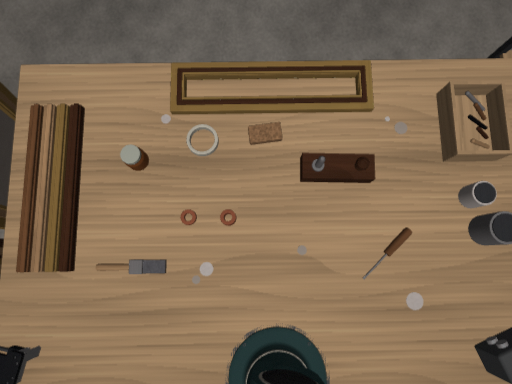

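View pics/side0.png

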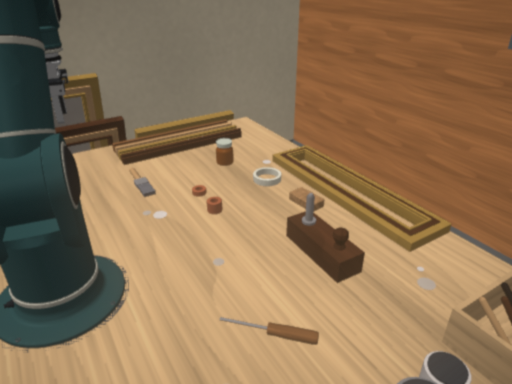

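The top view shows the sleeves at about (189,217) and (228,217), and the arbor at about (319,163) in the block (301–375, 153–183). In the side view, the sleeve nearer that camera, at (215,205), is the taller one. That makes it the right-hand one in the top view.

```bash
cat > h.py <<'E'
import cv2,numpy as np
def ray(d,u,v):
    T=d["camera_from_world"];R=T[:3,:3];o=-R.T@T[:3,3]
    return o,R.T@np.array([(u-d["cx"])/d["fx"],(v-d["cy"])/d["fy"],1])
def onz(d,u,v,z):
    o,r=ray(d,u,v);return o+r*(z-o[2])/r[2]
def tri(a,pa,b,pb):
    o,r=ray(a,*pa);p,q=ray(b,*pb)
    s=np.linalg.lstsq(np.c_[r,-q],p-o,rcond=None)[0]
    A,B=o+r*s[0],p+q*s[1];return (A+B)/2,np.linalg.norm(A-B)
E
python3 - <<'E'
from h import *
t=np.load("top0.npz");s=np.load("side0.npz")
for n,d in(("top",t),("side",s)):
    im=d["image"];hsv=cv2.cvtColor(im,cv2.COLOR_BGR2HSV)
    m=cv2.inRange(hsv,(0,110,60),(11,255,220))
    for c in cv2.findContours(m,cv2.RETR_EXTERNAL,2)[0]:
        if 40<cv2.contourArea(c)<900:
            x,y,w,h=cv2.boundingRect(c);print(n,(x,y,w,h),cv2.contourArea(c), np.round(onz(d,x+w/2-.5,y+h/2-.5,.018),3))
a=t["image"][145:235,170:390];b=s["image"][175:290,180:370]
a=cv2.resize(a,None,fx=3.6,fy=3.6,interpolation=2);b=cv2.resize(b,None,fx=2.2,fy=2.2,interpolation=2)
o=np.zeros((a.shape[0]+b.shape[0],max(a.shape[1],b.shape[1]),3),np.uint8)
o[:a.shape[0],:a.shape[1]]=a;o[a.shape[0]:,:b.shape[1]]=b;print(o.shape)
cv2.imwrite("pics/crop.png",o)
E
```

```text
top (181, 210, 15, 15) 165.0 [0.45  0.252 0.018]
top (220, 209, 16, 17) 177.5 [0.448 0.136 0.018]
top (64, 187, 7, 65) 96.0 [0.45  0.607 0.018]
top (303, 153, 62, 19) 458.0 [ 0.609 -0.183  0.018]
side (207, 197, 14, 16) 166.0 [0.449 0.137 0.018]
side (193, 186, 13, 9) 84.0 [0.449 0.239 0.018]
side (56, 124, 27, 8) 56.0 [0.196 1.046 0.018]
(577, 792, 3)
```

View pics/crop.png

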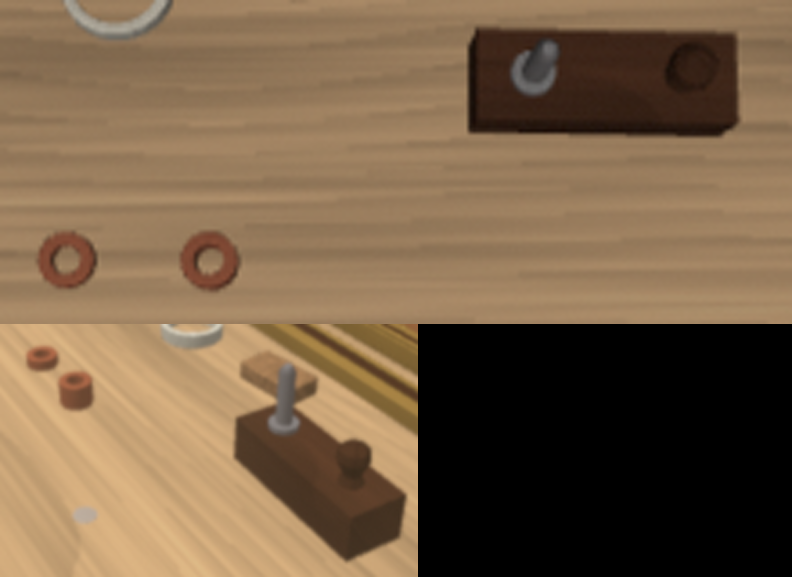

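The crop confirms the tall sleeve is the right-hand ring, at (0.448, 0.137); both views agree. The arbor's collar is at top (318,165) and its tip at top (322,158). I'm moving above the sleeve with the jaws radial.

```bash
python3 - <<'E'
from h import *
t=np.load("top0.npz");s=np.load("side0.npz")
print(onz(t,318.3,165.3,.068),onz(s,309.1,220.5,.068),onz(t,322.2,158.3,.144),onz(s,310.5,195.5,.142),tri(t,(322.2,158.3),s,(310.5,195.5)))
E
python3 -m inch '[[[2.6,-3.3,0],[0,0,-5],1],[[2.6,-3.3,0],[0,0,-5],1],[[2.6,-3.3,0],[0,0,-5],1],[[2.6,-3.3,0],[0,0,-5],1],[[2.6,-3.3,0],[0,0,-5],1]]' 20
python3 -m inch '[[[2.6,-3.3,0],[0,0,-5],1],[[2.6,-3.3,0],[0,0,-5],1],[[2.6,-3.3,0],[0,0,-5],1],[[2.6,-3.3,0],[0,0,-5],1],[[2.6,-3.3,0],[0,0,-5],1]]'
```

```text
[ 0.58812235 -0.12849254  0.068     ] [ 0.58797142 -0.13506871  0.068     ] [ 0.58970698 -0.12763939  0.144     ] [ 0.5874415  -0.13398513  0.142     ] (array([ 0.59149071, -0.1288354 ,  0.13801373]), np.float64(0.0006573359003202602))
time: 0.52
tcp_pos: [0.2633, 0.4451, 0.1798]
eef_rot: [-1.025, -2.965, 0.004]
force: [0.9, 1.7, 1.3]
finger_gap: 1.001
time: 0.93
tcp_pos: [0.3898, 0.2795, 0.1795]
eef_rot: [-1.67, -2.653, 0.003]
force: [0.3, 0.2, 0.8]
finger_gap: 1.0
```

```bash
python3 -m inch '[[[1.5,-3.6,0],[0,0,-3],1],[[1.5,-3.6,0],[0,0,-3],1],[[1.5,-3.6,-1],[0,0,-2],1],[[1.0,-2.7,-2],[0,0,0],1],[[0,0,-2],[0,0,0],1]]'
python3 -m inch '[[[0,0,0],[0,0,0],1],[[0,0,0],[0,0,0],1]]'
cat > look.py <<'E'
from cell import *
from h import *
from scipy.spatial.transform import Rotation as Ro
def wrist():
    s=observe();d=dict(snapshot("wrist"))
    W=np.eye(4);W[:3,:3]=Ro.from_rotvec(s["eef_rot"]).as_matrix();W[:3,3]=s["tcp_pos"]
    d["camera_from_world"]=np.linalg.inv(W@d["mount"]);return s,d
E
python3 - <<'E'
from look import *
s,d=wrist();print(np.round(s["tcp_pos"],4),s["eef_rot"],np.round(d["mount"],3).tolist(),d["fx"])
im=d["image"];cv2.imwrite("pics/w1.png",im)
m=cv2.inRange(cv2.cvtColor(im,cv2.COLOR_BGR2HSV),(0,110,40),(11,255,230))
for c in cv2.findContours(m,cv2.RETR_EXTERNAL,2)[0]:
    if cv2.contourArea(c)>400:
        (u,v),(w,h),an=cv2.minAreaRect(c);x,y,a,b=cv2.boundingRect(c);print((x,y,a,b),cv2.contourArea(c),onz(d,x+a/2,y+b/2,.018))
E
```

```text
time: 1.35
tcp_pos: [0.4514, 0.1319, 0.1318]
eef_rot: [-1.883, -2.512, -0.008]
force: [0.8, 0.3, 0.1]
finger_gap: 1.0
time: 1.52
tcp_pos: [0.45, 0.1294, 0.1292]
eef_rot: [-1.887, -2.507, 0.0]
force: [0.6, -0.5, 0.3]
finger_gap: 0.999
[0.45   0.1294 0.1292] [-1.88696197e+00 -2.50718803e+00  4.84973891e-05] [[-0.001, -0.967, -0.255, 0.073], [1.0, -0.0, -0.001, -0.001], [0.001, -0.255, 0.967, -0.201], [0.0, 0.0, 0.0, 1.0]] 267.66842459376556
(237, 159, 39, 41) 1210.5 [0.44774002 0.13153802 0.018     ]
(269, 55, 41, 45) 1375.0 [0.4508869  0.25069797 0.018     ]
```

View pics/w1.png

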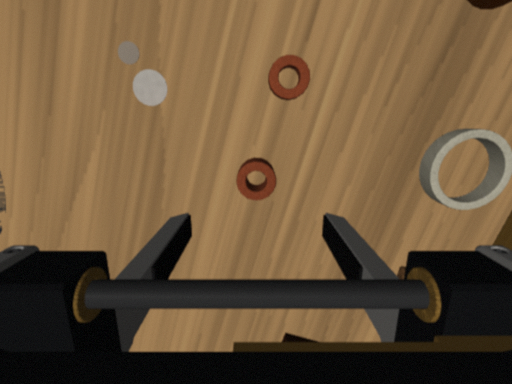

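The wrist view shows the tall sleeve at (257,179), the short one at (289,77), and the tape at right. I'll work out the sleeve's centre on its top plane and then descend.

```bash
python3 - <<'E'
from look import *
s,d=wrist();im=d["image"]
g=im[145:215,220:295];hsv=cv2.cvtColor(g,cv2.COLOR_BGR2HSV)
m=cv2.inRange(hsv,(0,110,0),(11,255,255))
cs=cv2.findContours(m,cv2.RETR_EXTERNAL,cv2.CHAIN_APPROX_NONE)[0];c=max(cs,key=cv2.contourArea)
e=cv2.fitEllipse(c);print(e);u,v=e[0][0]+220,e[0][1]+145
print(onz(d,u,v,.036),onz(d,u,v,.018),"cam",ray(d,0,0)[0])
E
python3 -m inch '[[[-0.2,0.2,-2.5],[0,0,0],1],[[0,0,-2.5],[0,0,0],1],[[0,0,-2.5],[0,0,0],1],[[0,0,0],[0,0,0],1],[[0,0,0],[0,0,0],1]]'
```

```text
((35.96864318847656, 34.50761032104492), (38.19057846069336, 41.00385665893555), 178.8389892578125)
[0.44591932 0.13578625 0.036     ] [0.44693181 0.13191291 0.018     ] cam [0.42934471 0.1991934  0.33066241]
time: 2.03
tcp_pos: [0.45, 0.1399, 0.0579]
eef_rot: [-1.874, -2.52, -0.015]
force: [0.4, -0.2, 1.0]
finger_gap: 1.0
```

```bash
python3 -m inch '[[[-0.2,-0.4,-1.5],[0,0,0],1],[[0,0,-1.5],[0,0,0],1],[[0,0,-1],[0,0,0],1],[[0,0,0],[0,0,0],1],[[0,0,0],[0,0,0],1]]'
python3 -m inch '[[[0,0,0],[0,0,0],1]]'
```

```text
time: 2.45
tcp_pos: [0.4514, 0.1406, 0.0241]
eef_rot: [1.867, 2.525, 0.028]
force: [0.0, -0.5, 0.2]
finger_gap: 1.001
time: 2.53
tcp_pos: [0.4519, 0.141, 0.0251]
eef_rot: [1.867, 2.525, 0.03]
force: [0.2, 0.2, 0.5]
finger_gap: 0.999
```

```bash
cat > go.py <<'E'
import sys
from look import *
# go.py x y z jaw_az_deg [tip_deg]: shift cm and turn deg needed
def need(x,y,z,az,tip=0):
    s=observe();a=np.radians(az);ty=np.array([np.cos(a),np.sin(a),0]);tz=np.array([0,0,-1.])
    R=np.c_[np.cross(ty,tz),ty,tz]
    R=(Ro.from_rotvec(np.radians(tip)*np.cross(ty,[0,0,1]))*Ro.from_matrix(R))
    C=Ro.from_rotvec(s["eef_rot"]);e=(R*C.inv()).as_rotvec(degrees=True)
    print("tcp",np.round(s["tcp_pos"],4),"shift",np.round((np.array([x,y,z])-s["tcp_pos"])*100,2),"turn",np.round(e,2),"gap",round(float(s["finger_gap"]),3),"F",np.round(s["force"],1),"q",np.round(s["joint_pos"],2))
if __name__=="__main__": need(*map(float,sys.argv[1:]))
E
python3 go.py .447 .135 .008 17
```

```text
tcp [0.4519 0.141  0.0251] shift [-0.49 -0.6  -1.71] turn [-0.85  0.69 -0.05] gap 0.999 F [0.2 0.2 0.5] q [-0.69  0.4   0.39  2.13 -0.27  0.64  0.18]
```

```bash
python3 -m inch '[[[-0.5,-0.6,-0.5],[-0.8,0.7,0],1],[[0,0,-0.7],[0,0,0],1],[[0,0,0],[0,0,0],1],[[0,0,0],[0,0,0],1]]'
python3 go.py .447 .135 .008 17
```

```text
time: 2.87
tcp_pos: [0.4476, 0.1352, 0.0142]
eef_rot: [1.867, 2.526, 0.002]
force: [0.5, 0.1, 0.2]
finger_gap: 1.006
tcp [0.4476 0.1352 0.0142] shift [-0.06 -0.02 -0.62] turn [-0.06  0.07 -0.08] gap 1.006 F [0.5 0.1 0.2] q [-0.69  0.42  0.39  2.14 -0.27  0.63  0.19]
```

```bash
python3 -m inch '[[[0,0,-0.6],[0,0,0],1],[[0,0,0],[0,0,0],-1],[[0,0,0],[0,0,0],-1],[[0,0,0],[0,0,0],-1],[[0,0,0],[0,0,0],-1]]' 20
python3 -m inch '[[[0,0,0],[0,0,0],-1],[[0,0,0],[0,0,0],-1],[[0,0,0],[0,0,0],-1],[[0,0,0],[0,0,0],-1],[[0,0,0],[0,0,0],-1]]'
python3 go.py .447 .135 .2 17
```

```text
time: 3.28
tcp_pos: [0.4475, 0.1351, 0.0074]
eef_rot: [1.867, 2.526, 0.001]
force: [-0.7, 0.5, 0.4]
finger_gap: 0.75
time: 3.7
tcp_pos: [0.4477, 0.1351, 0.0077]
eef_rot: [1.867, 2.526, 0.002]
force: [-0.3, 0.6, -0.6]
finger_gap: 0.474
tcp [0.4477 0.1351 0.0077] shift [-7.000e-02 -1.000e-02  1.923e+01] turn [-0.05  0.06 -0.06] gap 0.474 F [-0.3  0.6 -0.6] q [-0.68  0.43  0.39  2.14 -0.28  0.61  0.2 ]
```

```bash
python3 -m inch '[[[0,0,3],[0,0,0],-1],[[0,0,4],[0,0,0],-1],[[0,0,4],[0,0,0],-1],[[0,0,4],[0,0,0],-1],[[0,0,4],[0,0,0],-1]]'
python3 -m inch '[[[0,0,0],[0,0,0],-1],[[0,0,0],[0,0,0],-1],[[0,0,0],[0,0,0],-1]]'
python3 go.py .588 -.131 .2 -12
python3 - <<'E'
from look import *
s,d=wrist();cv2.imwrite("pics/w2.png",d["image"]);np.savez("w2.npz",**d)
E
```

```text
time: 4.12
tcp_pos: [0.4415, 0.1313, 0.1977]
eef_rot: [-1.867, -2.521, 0.022]
force: [1.5, -0.1, -0.2]
finger_gap: 0.47
time: 4.37
tcp_pos: [0.4449, 0.1327, 0.2062]
eef_rot: [-1.869, -2.525, 0.002]
force: [-0.1, 0.4, 0.8]
finger_gap: 0.476
tcp [0.4449 0.1327 0.2062] shift [ 14.31 -26.37  -0.62] turn [  0.04  -0.07 -28.97] gap 0.476 F [-0.1  0.4  0.8] q [-0.82  0.11  0.5   1.98 -0.06  1.07 -0.  ]
```

View pics/w2.png

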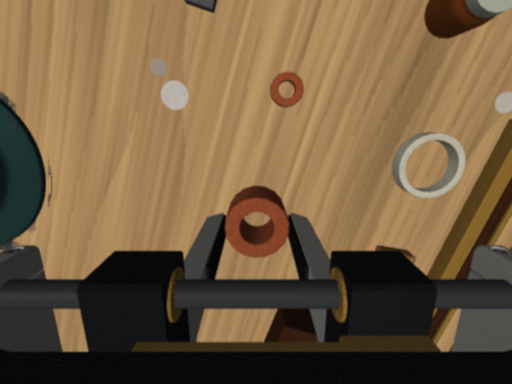

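```bash
python3 - <<'E'
from look import *
d=dict(np.load("w2.npz"));d["camera_from_world"]=np.linalg.inv(d["mount"])
im=d["image"][170:275,215:300];hsv=cv2.cvtColor(im,cv2.COLOR_BGR2HSV)
print(hsv[::4,42].tolist())
for v in (186,196,200,210,226,243,257): print(v,np.round(onz(d,257,v,-.028)*1000,1))
for u in (226,240,275,289): print(u,np.round(onz(d,u,227,-.028)*1000,1))
E
```

```text
[[17, 119, 171], [17, 120, 163], [16, 119, 161], [17, 121, 156], [11, 156, 85], [9, 174, 63], [8, 183, 60], [8, 177, 115], [8, 176, 129], [8, 179, 131], [8, 176, 133], [17, 120, 161], [17, 120, 157], [16, 121, 154], [12, 144, 92], [9, 180, 58], [8, 185, 62], [8, 173, 65], [8, 171, 64], [8, 179, 135], [8, 178, 135], [8, 175, 128], [16, 121, 164], [17, 121, 165], [16, 121, 165], [17, 120, 163], [17, 120, 162]]
186 [ 29.3  -0.8 -28. ]
196 [ 22.4  -0.8 -28. ]
200 [ 19.5  -0.8 -28. ]
210 [ 12.4  -0.9 -28. ]
226 [  0.7  -0.9 -28. ]
243 [-12.2  -0.9 -28. ]
257 [-23.2  -0.9 -28. ]
226 [ -0.1 -22.4 -28. ]
240 [ -0.1 -12.7 -28. ]
275 [ -0.1  11.7 -28. ]
289 [ -0.1  21.4 -28. ]
```

The picture shows the sleeve at (257,225) between the pads and level. It measures 46 mm across and is within 1 mm of the TCP axis. Next I move past the arbor for a close look, with the TCP offset in −y so the arbor is in clear view.

```bash
python3 -m inch '[[[1.5,-3.4,0],[0,0,-3],-1],[[1.5,-3.4,0],[0,0,-3],-1],[[1.5,-3.4,0],[0,0,-3],-1],[[1.5,-3.4,0],[0,0,-3],-1],[[1.5,-3.4,0],[0,0,-3],-1]]'
python3 -m inch '[[[1.5,-3.4,0],[0,0,-3],-1],[[1.5,-3.4,0],[0,0,-3],-1],[[1.5,-3.4,0],[0,0,-3],-1],[[1.5,-3.0,0],[0,0,-3],-1],[[0.8,-2.6,0],[0,0,-2],-1]]'
python3 -m inch '[[[0,0,0],[0,0,0],-1],[[0,0,0],[0,0,0],-1],[[0,0,0],[0,0,0],-1]]'
python3 go.py .588 -.131 .2 -12
python3 - <<'E'
from look import *
s,d=wrist();cv2.imwrite("pics/w3.png",d["image"]);np.savez("w3.npz",**d)
E
```

```text
time: 4.83
tcp_pos: [0.5167, -0.037, 0.2]
eef_rot: [-2.172, -2.26, 0.013]
force: [0.8, 0.6, -0.4]
finger_gap: 0.473
time: 5.25
tcp_pos: [0.5843, -0.2049, 0.1918]
eef_rot: [-2.439, -1.957, 0.026]
force: [0.7, -0.3, -0.3]
finger_gap: 0.471
time: 5.5
tcp_pos: [0.582, -0.2126, 0.1862]
eef_rot: [-2.448, -1.942, 0.04]
force: [-0.3, -0.0, 0.2]
finger_gap: 0.477
tcp [ 0.582  -0.2126  0.1862] shift [0.6  8.16 1.38] turn [ 0.17 -1.74  1.16] gap 0.477 F [-0.3 -0.   0.2] q [-0.22  0.51  0.72  1.62 -0.34  1.18  0.35]
```

View pics/w3.png

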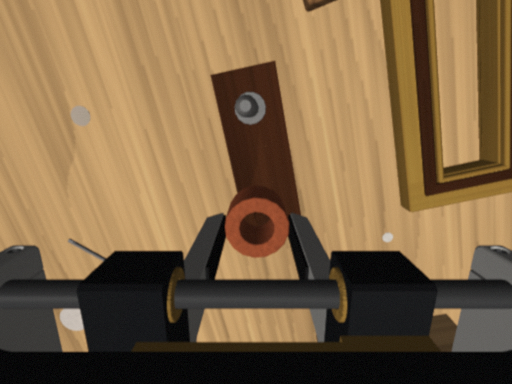

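The view shows the arbor almost end-on, with its collar centred near (250,109). The sleeve is still held at (257,225).

```bash
python3 - <<'E'
from look import *
d=dict(np.load("w3.npz"))
im=d["image"][80:140,220:285];hsv=cv2.cvtColor(im,cv2.COLOR_BGR2HSV)
m=cv2.inRange(hsv,(0,0,60),(180,70,255))
c=max(cv2.findContours(m,0,cv2.CHAIN_APPROX_NONE)[0],key=cv2.contourArea)
e=cv2.fitEllipse(cv2.convexHull(c));print(e,cv2.boundingRect(c))
print(onz(d,e[0][0]+220,e[0][1]+80,.068),"w", np.mean(e[1])/d["fx"]*(ray(d,0,0)[0][2]-.068))
print(hsv[25,10:55,2].tolist());print(hsv[10:50,26,2].tolist())
cv2.imwrite("pics/c3.png",cv2.resize(im,None,fx=8,fy=8,interpolation=2))
for u,v in((245,104),(246,105),(247,105)): print(onz(d,u,v,.144))
E
```

```text
((29.762622833251953, 27.71695327758789), (31.119792938232422, 32.75161361694336), 1.45203697681427) (15, 12, 31, 33)
[ 0.58953072 -0.12891859  0.068     ] w 0.03801365693836414
[57, 64, 63, 60, 69, 82, 88, 91, 95, 106, 117, 124, 125, 126, 124, 124, 124, 123, 128, 124, 114, 78, 56, 54, 52, 52, 49, 63, 99, 116, 122, 119, 121, 120, 111, 85, 69, 66, 69, 68, 67, 66, 66, 65, 63]
[69, 72, 97, 114, 101, 65, 51, 55, 62, 80, 108, 124, 125, 125, 123, 124, 123, 122, 124, 122, 122, 105, 83, 73, 67, 61, 66, 94, 122, 122, 124, 122, 118, 98, 70, 64, 65, 65, 63, 62]
[ 0.58974262 -0.12795872  0.144     ]
[ 0.59038925 -0.12896072  0.144     ]
[ 0.59123396 -0.12916005  0.144     ]
```

View pics/c3.png

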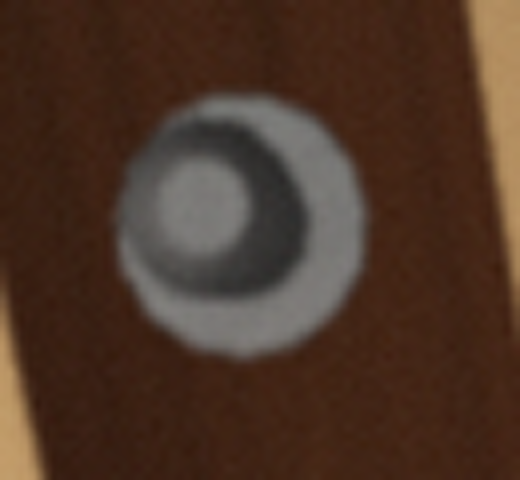

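Tip (0.590, −0.129) and collar (0.5895, −0.129) agree with the top view. Next I move over the arbor.

```bash
python3 -m inch '[[[0.3,2.8,0.5],[0,-0.9,0.6],-1],[[0.3,2.8,0.3],[0,-0.9,0.6],-1],[[0.2,2.5,0],[0,0,0],-1],[[0,0,0],[0,0,0],-1],[[0,0,0],[0,0,0],-1]]'
python3 go.py .590 -.129 .185 -12
```

```text
time: 5.97
tcp_pos: [0.588, -0.1224, 0.1926]
eef_rot: [-2.432, -1.988, 0.001]
force: [0.4, -0.0, -0.3]
finger_gap: 0.47
tcp [ 0.588  -0.1224  0.1926] shift [ 0.2  -0.66 -0.76] turn [-0.01 -0.03 -0.51] gap 0.47 F [ 0.4 -0.  -0.3] q [-0.38  0.44  0.71  1.69 -0.31  1.13  0.22]
```

```bash
python3 -m inch '[[[0.2,-0.65,-1.2],[0,0,-0.5],-1],[[0,0,-1],[0,0,0],-1],[[0,0,0],[0,0,0],-1],[[0,0,0],[0,0,0],-1]]'
python3 go.py .590 -.129 .145 -12
```

```text
time: 6.3
tcp_pos: [0.5895, -0.1288, 0.1679]
eef_rot: [-2.439, -1.978, 0.001]
force: [-0.4, 0.6, -1.1]
finger_gap: 0.471
tcp [ 0.5895 -0.1288  0.1679] shift [ 0.05 -0.02 -2.29] turn [-0.04 -0.07 -0.09] gap 0.471 F [-0.4  0.6 -1.1] q [-0.36  0.47  0.7   1.7  -0.34  1.09  0.24]
```

```bash
python3 -m inch '[[[0,0,-1],[0,0,0],-1],[[0,0,-1],[0,0,0],-1],[[0,0,-0.4],[0,0,0],-1],[[0,0,0],[0,0,0],-1]]'
python3 go.py .590 -.129 .125 -12
python3 -m inch '[[[0,0,-0.7],[0,0,0],-1],[[0,0,-0.7],[0,0,0],-1],[[0,0,0],[0,0,0],-1],[[0,0,0],[0,0,0],-1]]'
python3 go.py .590 -.129 .091 -12
```

```text
time: 6.63
tcp_pos: [0.5888, -0.1305, 0.1407]
eef_rot: [-2.441, -1.975, 0.002]
force: [-0.2, 0.6, -0.4]
finger_gap: 0.472
tcp [ 0.5888 -0.1305  0.1407] shift [ 0.12  0.15 -1.57] turn [-0.02 -0.13  0.06] gap 0.472 F [-0.2  0.6 -0.4] q [-0.34  0.5   0.69  1.73 -0.36  1.04  0.26]
time: 6.97
tcp_pos: [0.5888, -0.1305, 0.1249]
eef_rot: [-2.441, -1.975, 0.003]
force: [0.3, -0.2, 0.3]
finger_gap: 0.474
tcp [ 0.5888 -0.1305  0.1249] shift [ 0.12  0.15 -3.39] turn [-0.02 -0.14  0.06] gap 0.474 F [ 0.3 -0.2  0.3] q [-0.34  0.52  0.68  1.74 -0.38  1.02  0.27]
```

```bash
python3 -m inch '[[[0.1,0.15,-0.6],[0,0,0],-1],[[0,0,-0.7],[0,0,0],-1],[[0,0,-0.7],[0,0,0],-1],[[0,0,0],[0,0,0],-1]]'
python3 go.py .590 -.129 .091 -12
python3 -m inch '[[[0.05,0.05,-0.6],[0,0,0],-1],[[0,0,-0.5],[0,0,0],-1],[[0,0,0],[0,0,0],-1]]'
python3 go.py .590 -.129 .091 -12
```

```text
time: 7.3
tcp_pos: [0.5902, -0.1287, 0.1033]
eef_rot: [-2.441, -1.976, 0.002]
force: [-0.5, -0.0, -1.2]
finger_gap: 0.476
tcp [ 0.5902 -0.1287  0.1033] shift [-0.02 -0.03 -1.23] turn [-0.02 -0.09  0.03] gap 0.476 F [-0.5 -0.  -1.2] q [-0.33  0.55  0.66  1.76 -0.4   0.98  0.28]
time: 7.55
tcp_pos: [0.5906, -0.1282, 0.0908]
eef_rot: [-2.441, -1.975, 0.002]
force: [-0.1, 0.4, -1.2]
finger_gap: 0.473
tcp [ 0.5906 -0.1282  0.0908] shift [-0.06 -0.08  0.02] turn [-0.01 -0.12  0.04] gap 0.473 F [-0.1  0.4 -1.2] q [-0.32  0.56  0.65  1.76 -0.41  0.96  0.29]
```

```bash
python3 -m inch '[[[0,0,0],[0,0,0],0.4],[[0,0,0],[0,0,0],0.4],[[0,0,0],[0,0,0],0.4],[[0,0,0],[0,0,0],0.4],[[0,0,0],[0,0,0],0.4]]'
python3 -m inch '[[[0,0,1],[0,0,0],0.4],[[0,0,1],[0,0,0],0.4],[[0,0,1],[0,0,0],0.4],[[0,0,0],[0,0,0],0.4],[[0,0,0],[0,0,0],0.4]]'
python3 go.py .590 -.129 .108 -12
python3 - <<'E'
from look import *
s,d=wrist();t=snapshot("side")
a=cv2.resize(d["image"][150:300,180:340],None,fx=2.4,fy=2.4);b=cv2.resize(t["image"][150:270,260:370],None,fx=3,fy=3)
o=np.zeros((360,a.shape[1]+b.shape[1],3),np.uint8);o[:,:a.shape[1]]=a;o[:,a.shape[1]:]=b
cv2.imwrite("pics/c4.png",o)
E
```

```text
time: 7.97
tcp_pos: [0.5909, -0.1286, 0.0912]
eef_rot: [-2.442, -1.975, 0.002]
force: [0.6, 1.1, -0.3]
finger_gap: 0.697
time: 8.38
tcp_pos: [0.5914, -0.1288, 0.126]
eef_rot: [2.442, 1.975, 0.0]
force: [0.3, -0.1, -0.7]
finger_gap: 0.7
tcp [ 0.5914 -0.1288  0.126 ] shift [-0.14 -0.02 -1.8 ] turn [0.01 0.03 0.07] gap 0.7 F [ 0.3 -0.1 -0.7] q [-0.34  0.52  0.68  1.74 -0.38  1.02  0.27]
```

View pics/c4.png

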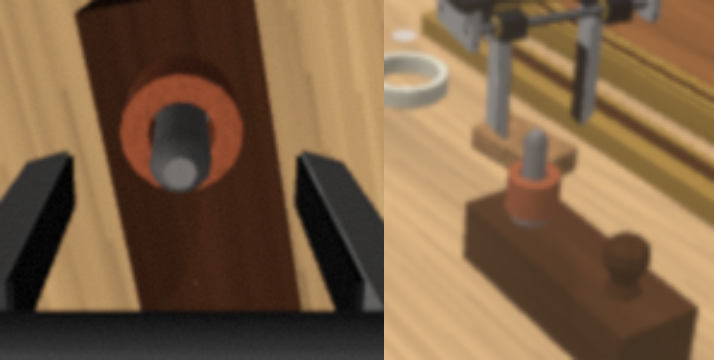

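The sleeve is seated on the collar in both views, with the bare shaft standing midway between the fingers. Next I grip the top of the shaft firmly.

```bash
python3 -m inch '[[[-0.1,0,-1],[0,0,0],0.4],[[0,0,-0.8],[0,0,0],0.4],[[0,0,0],[0,0,0],0.4],[[0,0,0],[0,0,0],0.4]]'
python3 go.py .590 -.129 .108 -12
```

```text
time: 8.82
tcp_pos: [0.5893, -0.1286, 0.1041]
eef_rot: [-2.442, -1.975, 0.002]
force: [0.9, 0.9, 0.3]
finger_gap: 0.703
tcp [ 0.5893 -0.1286  0.1041] shift [ 0.07 -0.04  0.39] turn [ 0.   -0.11  0.07] gap 0.703 F [0.9 0.9 0.3] q [-0.33  0.55  0.66  1.76 -0.39  0.98  0.28]
```

```bash
python3 -m inch '[[[0.05,0,0.4],[0,0,0],0.4],[[0,0,0],[0,0,0],0.4]]'
python3 -m inch '[[[0,0,0],[0,0,0],-1],[[0,0,0],[0,0,0],-1],[[0,0,0],[0,0,0],-1],[[0,0,0],[0,0,0],-1],[[0,0,0],[0,0,0],-1]]' 55
python3 -m inch '[[[0,0,0],[0,0,0],-1],[[0,0,0],[0,0,0],-1],[[0,0,0],[0,0,0],-1],[[0,0,0],[0,0,0],-1],[[0,0,0],[0,0,0],-1]]'
python3 go.py .590 -.129 .108 -12
```

```text
time: 8.98
tcp_pos: [0.5893, -0.1287, 0.1075]
eef_rot: [-2.441, -1.974, 0.005]
force: [-0.8, -0.5, -0.2]
finger_gap: 0.693
time: 9.4
tcp_pos: [0.5898, -0.1288, 0.1083]
eef_rot: [-2.442, -1.974, 0.003]
force: [-0.0, 1.0, 0.9]
finger_gap: 0.383
time: 9.82
tcp_pos: [0.5899, -0.1287, 0.1084]
eef_rot: [-2.442, -1.975, 0.003]
force: [0.9, -0.6, -0.8]
finger_gap: 0.182
tcp [ 0.5899 -0.1287  0.1084] shift [ 0.01 -0.03 -0.04] turn [ 0.01 -0.13  0.08] gap 0.182 F [ 0.9 -0.6 -0.8] q [-0.33  0.54  0.67  1.75 -0.39  0.99  0.28]
```

```bash
python3 -m inch '[[[0,0,0.8],[0,0,0],-1],[[0,0,1],[0,0,0],-1],[[0,0,1],[0,0,0],-1],[[0,0,0],[0,0,0],-1]]'
python3 go.py .590 -.129 .215 -12
python3 -m inch '[[[0,0,1],[0,0,0],-1],[[0,0,1.5],[0,0,0],-1],[[0,0,1.5],[0,0,0],-1],[[0,0,1.5],[0,0,0],-1],[[0,0,1.5],[0,0,0],-1]]'
python3 -m inch '[[[0,0,2],[0,0,0],-1],[[0,0,2],[0,0,0],-1],[[0,0,2],[0,0,0],-1],[[0,0,2],[0,0,0],-1],[[0,0,0],[0,0,0],-1]]'
python3 go.py .55 -.129 .30 -12 45
```

```text
time: 10.15
tcp_pos: [0.5894, -0.1289, 0.1389]
eef_rot: [-2.442, -1.974, 0.005]
force: [1.1, -0.5, -1.6]
finger_gap: 0.189
tcp [ 0.5894 -0.1289  0.1389] shift [ 0.06 -0.01  7.61] turn [ 0.02 -0.19  0.1 ] gap 0.189 F [ 1.1 -0.5 -1.6] q [-0.35  0.51  0.69  1.73 -0.36  1.04  0.26]
time: 10.57
tcp_pos: [0.5877, -0.1285, 0.2126]
eef_rot: [-2.44, -1.972, 0.008]
force: [-0.1, 0.0, -2.3]
finger_gap: 0.189
time: 10.98
tcp_pos: [0.5871, -0.1293, 0.3027]
eef_rot: [-2.444, -1.972, 0.004]
force: [0.0, 0.4, -2.0]
finger_gap: 0.187
tcp [ 0.5871 -0.1293  0.3027] shift [-3.71  0.03 -0.27] turn [ -9.42 -44.16   0.2 ] gap 0.187 F [ 0.   0.4 -2. ] q [-0.4   0.36  0.76  1.54 -0.25  1.35  0.17]
```

```bash
python3 -m inch '[[[0,0,0],[-0.5,-2.5,0],-1],[[0,0,0],[-1,-4.5,0],-1],[[0,0,0],[-1,-4.5,0],-1],[[0,0,0],[-1,-4.5,0],-1],[[0,0,0],[-1,-4.5,0],-1]]'
python3 go.py .587 -.129 .30 -12 45
```

```text
time: 11.4
tcp_pos: [0.5888, -0.1303, 0.3034]
eef_rot: [2.201, 1.775, 0.334]
force: [0.5, -2.1, -1.8]
finger_gap: 0.191
tcp [ 0.5888 -0.1303  0.3034] shift [-0.18  0.13 -0.34] turn [ -4.76 -22.97   0.3 ] gap 0.191 F [ 0.5 -2.1 -1.8] q [-0.6   0.05  0.79  1.87 -0.03  0.86 -0.02]
```

```bash
python3 -m inch '[[[0,0,0],[-1,-4.5,0],-1],[[0,0,0],[-1,-4.5,0],-1],[[0,0,0],[-1,-4.5,0],-1],[[0,0,0],[-1,-4.5,0],-1],[[0,0,0],[-0.6,-2.5,0],-1]]'
python3 -m inch '[[[0,0,0],[0,0,0],-1],[[0,0,0],[0,0,0],-1],[[0,0,0],[0,0,0],-1],[[0,0,0],[0,0,0],-1]]'
python3 go.py .587 -.129 .30 -12 45
python3 - <<'E'
from look import *
s,d=wrist();t=snapshot("side");p=snapshot("top");np.savez("e_side.npz",**t);np.savez("e_top.npz",**p)
T=t["camera_from_world"];q=T@np.append(s["tcp_pos"],1);u=int(t["fx"]*q[0]/q[2]+t["cx"]);v=int(t["fy"]*q[1]/q[2]+t["cy"]);print(u,v)
a=cv2.resize(d["image"],None,fx=.75,fy=.75);u0,v0=max(u-70,0),max(v-70,0)
b=cv2.resize(t["image"][v0:v0+140,u0:u0+140],(400,400),interpolation=2);print(u0,v0)
o=np.zeros((400,a.shape[1]+400,3),np.uint8);o[:a.shape[0],:a.shape[1]]=a;o[:,a.shape[1]:]=b
cv2.imwrite("pics/c5.png",o)
E
```

```text
time: 11.82
tcp_pos: [0.5861, -0.1258, 0.3039]
eef_rot: [1.925, 1.562, 0.632]
force: [1.0, -1.2, -1.6]
finger_gap: 0.188
time: 12.15
tcp_pos: [0.5837, -0.1269, 0.3024]
eef_rot: [1.93, 1.562, 0.629]
force: [0.2, -0.3, -2.4]
finger_gap: 0.192
tcp [ 0.5837 -0.1269  0.3024] shift [ 0.33 -0.21 -0.24] turn [-0.61 -1.42 -0.08] gap 0.192 F [ 0.2 -0.3 -2.4] q [-0.53 -0.18  0.6   2.21  0.5   0.36 -0.51]
311 134
241 64
```

View pics/c5.png

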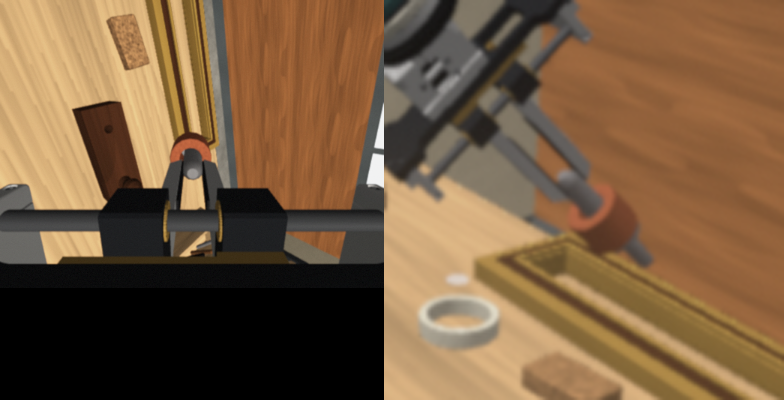

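The pictures show the block's arbor hole empty, the arbor gripped at its top, the sleeve low on it, and the foot stub sticking out below at crop (645,260). I'll compare that with where an unslipped arbor should project.

```bash
python3 - <<'E'
from look import *
t=np.load("e_side.npz");p=np.load("e_top.npz");s=observe();R=Ro.from_rotvec(s["eef_rot"]).as_matrix();z=R[:,2];tc=s["tcp_pos"]
def pr(d,X):
    q=d["camera_from_world"]@np.append(X,1);return np.round([d["fx"]*q[0]/q[2]+d["cx"],d["fy"]*q[1]/q[2]+d["cy"]],1)
for n,l in(("foot",0),("collar_lo",40),("sl_lo",48),("mid",66),("sl_hi",84),("top",124)):
    X=tc+z*(.0884-l/1000);print(n,np.round(X,3),"side",pr(t,X),"crop",(pr(t,X)-[241,64])*400/140+[384,0],"top",pr(p,X))
print("tilt",np.degrees(np.arccos(-z[2])),np.abs(s["qvel"]).max(),[np.round(np.array(cv2.boundingRect(c)),0).tolist() for n,d in(("s",t),("t",p)) for c in cv2.findContours(cv2.inRange(cv2.cvtColor(d["image"],cv2.COLOR_BGR2HSV),(0,110,60),(11,255,220)),0,2)[0] if 60<cv2.contourArea(c)<900])
E
```

```text
foot [ 0.643 -0.139  0.238] side [332.6 155.6] crop [645.71428571 261.71428571] top [331.9 127.7]
collar_lo [ 0.616 -0.133  0.267] side [323.4 146.2] crop [619.42857143 234.85714286] top [332.3 134.6]
sl_lo [ 0.611 -0.132  0.273] side [321.5 144.3] crop [614.         229.42857143] top [332.4 136.1]
mid [ 0.599 -0.13   0.286] side [317.2 139.8] crop [601.71428571 216.57142857] top [332.6 139.5]
sl_hi [ 0.587 -0.127  0.299] side [312.7 135.3] crop [588.85714286 203.71428571] top [332.9 142.9]
top [ 0.56  -0.122  0.328] side [302.6 124.9] crop [560. 174.] top [333.4 151.1]
tilt 43.52714238394764 0.008125815314578701 [[193, 186, 13, 9], [305, 128, 25, 24], [181, 210, 15, 15], [350, 154, 25, 25], [303, 153, 23, 25], [323, 129, 18, 22], [177, 70, 189, 34], [181, 67, 163, 5]]
```

```bash
python3 -c "
from cell import *
print(finish_job())"
```

```text
the job is handed in; nothing more can be done
None
```

The job is handed in at about 12.4 s of the 58 s allowed. The taller sleeve is on the arbor, and the arm is holding the arbor tipped and clear of the block; no verdict came back.

I set the taller sleeve over the arbor and let it drop about 15 mm onto the collar. Then I gripped the bare top with 55 N, drew the arbor straight out of the block and tipped it.

Last checks before handing in:
- **Tilt and height:** the tool is tipped 43.5° from vertical. The arbor's foot is about 238 mm above the bench, by calculation from the tool pose.
- **Slip:** the foot showed within 1 px in the side view of where an unslipped arbor should be.
- **Sleeve seat:** its image centre was within about 1 px (roughly 2–3 mm) of the seat in both the side and top views. I had no finer check than that.
- **Steadiness:** joint speeds were below 0.01 rad/s, and the wrist carried about 2.4 N, the arbor and sleeve's weight.
- **Bystanders:** the short sleeve was at the same pixels as at the start. I measured none of the other bystanders afterwards, and the tool did not touch any as far as I saw.

One disagreement: the gripper opening read about 17–18 mm on the 20 mm shaft, and 44.6 mm on the 46 mm sleeve. I put this down to the pads giving slightly and did not look further into it.

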